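Press the satellite's arming plungers in order

ROBOT

A 7-joint arm with a two-finger parallel gripper is mounted at the origin on the work surface. World frame = base frame: x ahead of the robot, y to its left, z up, the work surface at z = 0. Lengths are in m, angles in rad, forces in N, time in s.
With the tool pointing down it reaches from about 0.375 to 0.925 m from the base axis. Payload 3.1 kg.
Tool frame: the origin (TCP) lies at the very end of the fingers, on their centre line; the grasp point (between the pads) lies 19 mm behind it; z points along the fingers, y is the direction in which the jaws open and shut (so a half turn about z gives the same grasp; the last joint's range is limited). The gripper opens to 85 mm and grips with 20 to 120 N. Pads are 22 mm wide; open, the fingers measure 114 mm over their backs; the gripper's body (76 mm by 85 mm) begins 54 mm behind the grasp point. The pads swing forward as they close: fully open they stand 13 mm farther back than shut.
Start: joints at [-1.443, 0.383, 0.044, 1.598, -0.018, 1.161, -0.05], TCP at [0.146, 0.634, 0.231] pointing down, gripper open.
Joint ranges: [-2.61, 2.61], [-0.41, 2.15], [-1.48, 1.57], [0, 2.5], [-1.57, 4.71], [0.05, 1.97], [-2.85, 2.85]. Speed limits (rad/s): [2.79, 2.79, 3.14, 3.14, 3.14, 3.14, 3.14].

INTERFACE

Orientations are given as a rotation vector (axis times angle).
In Python, from bench import * gives the robot as it stands. The module is installed in compiled form; this text tells all that it offers.
- The arm moves only by the tool servo_tool, never from a script. Its argument "increments" is a list of rows, each an object with "jaw": the opening in per cent of the stroke, from 0 (shut) to 100 (fully open); "dp": the shift along the tool's x, y, z in cm, a list of three; "twist": the turn about the tool's z in rad. In form: [{"jaw": jaw, "dp": [dx, dy, dz], "twist": twist}, ...]. A call has 1 to 5 rows; each row is the pose to reach, as a shift and turn from the pose measured when the call began, along the tool's axes at that moment; what a row does not reach only later rows make up. A row lasts 1/12 s, in which the tool goes at most 41.7 mm and 7.16 degrees, less where a joint would pass 70% of its speed; a pose out of reach is approached as far as the arm can. A call with a gripper value outside its range is refused whole. The fingers move at their own pace and stop on an object; "grip_force" is the grip in N (left out, the last holds). Time passes only in rows, so rows that repeat a pose let the fingers close. It gives the time, the measured TCP pose, the force and the opening at its end, in the units of the state.
- sense(): the state, without advancing time (a new reading comes with each control period).
- snapshot(name): name is "side" or "top"; returns the picture (480x640x3 uint8, red, green, blue); there is no depth.
- get_calibration(name): a dict with "fx", "fy", "cx", "cy" (pixels), "R" (3x3) and "t" (3): a world point X has camera coordinates R X + t. Camera axes: x right, y down, z forward; pixel columns grow to the right and rows downward; lengths in m; the calibration is good to about 2 mm. A picture is of the moment at which its call begins. get_calibration takes no time and is no camera call.
- job_done(): hands the job in, once; it reports no verdict.
The state is a dict: "time_s": time; "joints": joint angles; "dq": joint speeds; "joint_efforts": joint torques, N m; "position": TCP position; "tool_rot": TCP orientation; "wrist_force": force on the tool from outside, world axes, zero at the start; "moment": the same for the moment, N m; "grip_width": finger opening in m.
Only numpy, scipy, OpenCV 4.12 (cv2) and the standard library are available. Lean on these libraries where they do the work, as an engineer would, in place of code of your own. Each camera call takes 0.05 s, during which the arm holds its last target.

TASK

Arm the little cube satellite for its coil test: with closed fingertips, press its four steel corner plungers lightly down as far as they go, one at a time, so that they stay down. Start at the corner beside the round lens cap and go round clockwise as seen from above. Only press: do not lift, shift or tip the satellite, leave the lens cap on, and leave everything else on the bench alone.

Things in the scene. Friction and masses are not known exactly. Their poses are not given: they have to be found in the camera images.
- satellite: Blue-black cube satellite, 102 x 102 x 113 mm, about 1.2 kg, loose but upright in a cradle of four white corner blocks, at any yaw; a black 16 mm square rail up each vertical edge. Origin: centre of its underside, 36 mm above the table; z up. Above the origin: top panel 106 mm, rail ends 113 mm; each rail end carries a steel plunger, its top at 131 mm when up, 123 mm when fully down.
- lens_cap: Round white lens cap, 33 mm across, 9 mm high, 12 g, loose over a lens barrel on the satellite's top panel, off the panel's centre towards one corner (satellite x +16, y +16 mm). Origin: centre of its underside, at the panel. Its top is 115 mm above the satellite's origin, lower than any plunger. It stays where it is.
- plunger_1_top (a point): Centre of the flat top of plunger 1: at the corner right beside the round lens cap (satellite frame x +42, y +42). Upright steel cylinder 12 mm in diameter, all four alike; up, its top is 167 mm above the table and 18 mm above its black rail end.
- plunger_1 (a joint): How far plunger 1 is pushed down, m: 0 up (start), 0.008 fully down. It slides against about 2.5 N of friction, without a spring, and stays where it is left; at the bottom it meets a cushioned stop (4 N preload, 1.5 N/mm, gives up to 6 mm more and comes back).
- plunger_2_top (a point): Centre of the flat top of plunger 2: next corner clockwise seen from above (x +42, y -42). Upright steel cylinder 12 mm in diameter, all four alike; up, its top is 167 mm above the table and 18 mm above its black rail end.
- plunger_2 (a joint): How far plunger 2 is pushed down, m: 0 up (start), 0.008 fully down. It slides against about 2.5 N of friction, without a spring, and stays where it is left; at the bottom it meets a cushioned stop (4 N preload, 1.5 N/mm, gives up to 6 mm more and comes back).
- plunger_3_top (a point): Centre of the flat top of plunger 3: next clockwise, diagonally opposite the lens cap's corner (x -42, y -42). Upright steel cylinder 12 mm in diameter, all four alike; up, its top is 167 mm above the table and 18 mm above its black rail end.
- plunger_3 (a joint): How far plunger 3 is pushed down, m: 0 up (start), 0.008 fully down. It slides against about 2.5 N of friction, without a spring, and stays where it is left; at the bottom it meets a cushioned stop (4 N preload, 1.5 N/mm, gives up to 6 mm more and comes back).
- plunger_4_top (a point): Centre of the flat top of plunger 4: last clockwise (x -42, y +42). Upright steel cylinder 12 mm in diameter, all four alike; up, its top is 167 mm above the table and 18 mm above its black rail end.
- plunger_4 (a joint): How far plunger 4 is pushed down, m: 0 up (start), 0.008 fully down. It slides against about 2.5 N of friction, without a spring, and stays where it is left; at the bottom it meets a cushioned stop (4 N preload, 1.5 N/mm, gives up to 6 mm more and comes back).
- cradle: Fixed plywood disc (180 mm across, 12 mm high) with four white corner blocks, 46 mm high, holding the satellite's foot with 2.5 mm of play; around it a grey field-coil ring lying flat, 352 mm outside, 308 mm inside diameter, 22 mm high. Origin: centre, on the table; its yaw is the satellite's.
- standoff: Bystander: upright brass standoff, 12 mm across, 35 mm high, inside the coil ring. Origin: centre of underside.
- screw_jar: Bystander: small glass jar, 32 mm across, 40 mm high, inside the coil ring. Origin: centre of underside.
- spare_block: Bystander: white block, 24 mm cube, inside the coil ring. Origin: centre of underside.
- reel: Bystander: closed grey tape reel lying flat, 100 mm across, 45 mm high, to the robot's right. Origin: centre of underside.
- screwdriver: Bystander: screwdriver lying on the table, 170 mm long, to the robot's left. Origin: on the underside, below the middle of its length.
- parts_case: Bystander: closed grey parts case 110 x 150 x 30 mm, to the robot's right. Origin: centre of underside.
- spray_can: Bystander: plain metal can 66 mm across, 120 mm high, to the robot's left. Origin: centre of underside.

How it is judged:
By the outcome, as a careful person would: the job done as asked, in the order asked, and still so for the second after the job is handed in, with the robot touching nothing.
It also fails if it takes over 56 s, if anything falls off the work surface, if the arm or the gripper's body presses on something with over 40 N, if the wrist force passes 120 N, or if a joint passes its speed limit or range.

## Working session

There is one attempt and no reset: what is moved stays moved. The work goes in short steps, Python scripts to look and compute and a tool call to move; the robot and the scene stay as the last step left them, time stands still between calls to the robot, and variables do not carry over. Pictures are saved under pics/ and viewed, and the job is handed in when it is done.

Besides the shell and the picture viewer there is one more tool, called after "Call:" by a JSON object that holds its "fn" and its "kwargs", one argument or row to a line. servo_tool: Moves the arm, as the interface text tells. Its arguments: {"type":"object","properties":{"increments":{"type":"array"},"grip_force":{"type":"number"}},"required":["increments"]}

```bash
mkdir -p pics; python3 - <<'E'
from bench import *
import cv2, numpy as np
for n in("top","side"):
    im=snapshot(n); cv2.imwrite(f"pics/{n}0.png",im[:,:,::-1])
    c=get_calibration(n); print(n,c)
print(sense())
E
```

```text
top {'fx': 537.3895281752849, 'fy': 537.3895281752849, 'cx': 320.4318553476435, 'cy': 236.50636647513454, 'R': array([[-0.02188881, -0.99975629,  0.00286925],
       [-0.98819713,  0.02120032, -0.15171345],
       [ 0.15161565, -0.00615622, -0.98842035]]), 't': array([0.00190473, 0.55723681, 1.33746654])}
side {'fx': 515.5995245054753, 'fy': 515.5995245054753, 'cx': 320.06829156069637, 'cy': 232.76087833901013, 'R': array([[ 0.78381099, -0.62096044, -0.00696183],
       [-0.44712461, -0.55653492, -0.70024886],
       [ 0.43095234,  0.55197555, -0.71386488]]), 't': array([-0.42093676,  0.32379169,  1.14237521])}
{'time_s': 0.1, 'joints': array([-1.44279189,  0.38376363,  0.04385906,  1.59942307, -0.01789666,
        1.16118855, -0.0499176 ]), 'dq': array([ 0.0009341 , -0.00343679,  0.00164839, -0.00351171,  0.00031412,
        0.00077756, -0.00020278]), 'joint_efforts': array([ 2.56740706e-03, -4.34730327e+01,  1.02905173e+00, -2.50455737e+01,
        1.08081489e-02,  5.42393958e-03,  5.97299234e-06]), 'position': array([0.14535346, 0.6326639 , 0.23000357]), 'tool_rot': array([-0.3538579 , -3.12146478,  0.00374805]), 'wrist_force': array([-0.95451781, -0.72252195,  0.47061287]), 'moment': array([-0.0300859 , -0.01344592, -0.01040625]), 'grip_width': 0.08510174821500653}
```

View pics/top0.png

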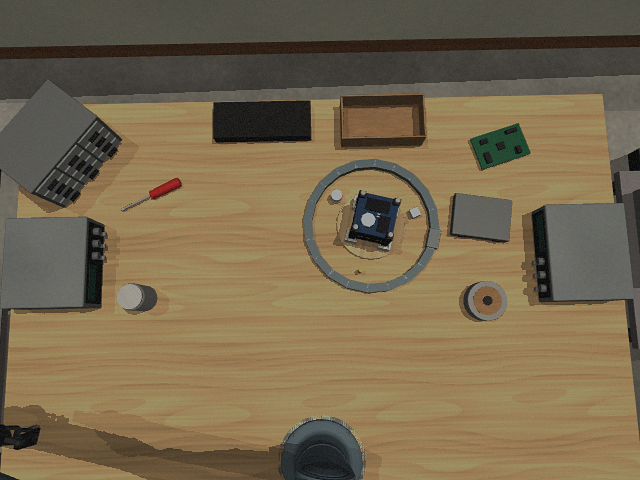

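View pics/side0.png

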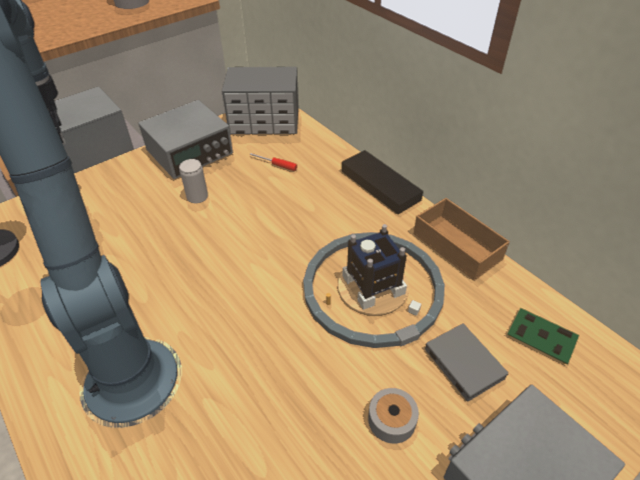

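```bash
python3 - <<'E'
import cv2, numpy as np
a=cv2.imread("pics/top0.png")[180:260,335:415]; b=cv2.imread("pics/side0.png")[220:310,330:420]
cv2.imwrite("pics/ztop.png",cv2.resize(a,(560,560),interpolation=cv2.INTER_NEAREST))
cv2.imwrite("pics/zside.png",cv2.resize(b,(540,540),interpolation=cv2.INTER_NEAREST))
E
```

```text
(no output)
```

View pics/ztop.png

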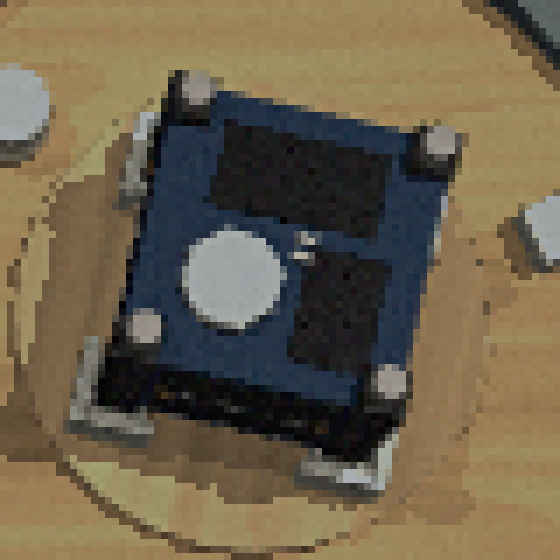

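View pics/zside.png

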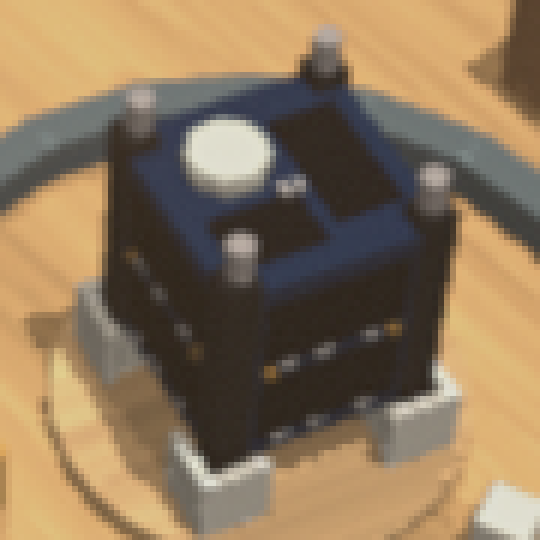

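```bash
cat > h.py <<'E'
from bench import *
import cv2, numpy as np
def ray(c,uv,z):
    R,t=np.array(c["R"]),np.array(c["t"]); o=-R.T@t
    d=R.T@np.array([(uv[0]-c["cx"])/c["fx"],(uv[1]-c["cy"])/c["fy"],1.])
    return o+d*(z-o[2])/d[2]
def proj(c,X):
    q=np.array(c["R"])@np.array(X)+np.array(c["t"]); return np.array([c["fx"]*q[0]/q[2]+c["cx"],c["fy"]*q[1]/q[2]+c["cy"]])
E
python3 - <<'E'
from h import *
g={"top":([(146,324),(198,87),(440,140),(390,380)],7,(335,180)),"side":([(142,98),(327,36),(435,174),(241,240)],6,(330,220))}
S=np.array([[42,42],[42,-42],[-42,-42],[-42,42]])/1000
for n,(pts,k,o) in g.items():
    im=cv2.imread(f"pics/{n}0.png"); c=get_calibration(n); P=[]
    hsv=cv2.cvtColor(im,cv2.COLOR_BGR2HSV)
    for p in pts:
        u=np.array([o[i]+(p[i]+.5)/k-.5 for i in(0,1)])
        x,y=np.round(u).astype(int); r=4
        h=hsv[y-r:y+r+1,x-r:x+r+1].astype(int); 
        if n=="top": print(h[...,2]); 
        m=(h[...,2]>125)&(h[...,1]<65)
        yy,xx=np.nonzero(m); cen=(xx.mean()+x-r,yy.mean()+y-r)
        print(n,u.round(2),np.round(cen,2),m.sum())
        P.append(ray(c,u,.167)[:2])
    P=np.array(P); mu=P.mean(0); Q=P-mu
    th=np.arctan2((S[:,0]*Q[:,1]-S[:,1]*Q[:,0]).sum(),(S*Q).sum())
    R=np.array([[np.cos(th),-np.sin(th)],[np.sin(th),np.cos(th)]]); F=mu+S@R.T
    print(n,P.round(4),"centre",mu.round(4),"yaw",th, "fit",F.round(4),"res mm",((P-F)*1e3).round(1))
E
```

```text
[[124  68  57  72  68  70  64  72  68]
 [116   0  65  76  64  65  64  66  70]
 [104  21  66  93 119 115  72  69  71]
 [ 82  44  71 152 147 149 152  42  71]
 [ 32  42  96 146 148 152 156  45  68]
 [ 35  24 102 152 150 153 156  49  60]
 [  5  22  52 114 157 155  93  40  62]
 [ 19  28  36  47  47  45  45  61  65]
 [ 42  30  33  26  32  40  42  64  61]]
top [355.43 225.86] [355.5  226.29] 14
[[157 158 158 158 158 158 155 157 160]
 [161 163 162 158 159 158 162 160 156]
 [121  33  89 150 140 142 160 160 160]
 [ 46  43 113 143 138 139 108 117 160]
 [ 22  48 149 144 146 146 119 133 168]
 [ 28  46 113 147 151 154  93  65  67]
 [ 16  34  55 126 138  94  33  67  68]
 [ 21  30  51  47  44  41  47  58  57]
 [ 16  30  23  29  37  40  50  63  62]]
top [362.86 192.  ] [362.77 192.15] 13
[[157 160 162 159 157 154 155 157 159]
 [161 160 125 162 114 145 158 155 160]
 [132  83  31  91 145 142 142 163 160]
 [ 38  20  67 150 144 143 142  82 118]
 [ 39  24  77 150 149 148 147  89 121]
 [ 32  36  57 135 153 157 161  69 163]
 [ 33  32  51  46  84  94  31  68 164]
 [ 21  26  34  53  46  45  33  93 164]
 [ 17 
[... 461 characters left out ...]

top [[ 0.5615 -0.0919]
 [ 0.6423 -0.112 ]
 [ 0.6223 -0.193 ]
 [ 0.5408 -0.1727]] centre [ 0.5917 -0.1424] yaw 1.3254911178195672 fit [[ 0.5612 -0.0914]
 [ 0.6427 -0.1118]
 [ 0.6223 -0.1933]
 [ 0.5408 -0.1729]] res mm [[ 0.3 -0.4]
 [-0.4 -0.2]
 [ 0.   0.4]
 [ 0.   0.2]]
side [353.25 235.92] [352.75 235.67] 24
side [384.08 225.58] [384.18 225.82] 11
side [402.08 248.58] [402.39 248.83] 18
side [369.75 259.58] [369.88 260.41] 17
side [[ 0.5634 -0.0943]
 [ 0.6438 -0.1146]
 [ 0.6243 -0.1952]
 [ 0.5437 -0.1737]] centre [ 0.5938 -0.1445] yaw 1.323763910597785 fit [[ 0.5633 -0.0935]
 [ 0.6448 -0.114 ]
 [ 0.6242 -0.1954]
 [ 0.5428 -0.1749]] res mm [[ 0.1 -0.9]
 [-1.  -0.6]
 [ 0.   0.3]
 [ 0.9  1.2]]
```

Call:
{"fn": "servo_tool", "kwargs": {
  "increments": [
    {"jaw": 0,"dp": [-2.8,-3.0,0],"twist": 0},
    {"jaw": 0,"dp": [-5.6,-6.0,0],"twist": 0},
    {"jaw": 0,"dp": [-8.4,-9.0,0],"twist": 0},
    {"jaw": 0,"dp": [-11.2,-12.0,0],"twist": 0},
    {"jaw": 0,"dp": [-14,-15,0],"twist": 0}
  ],
  "grip_force": 20
}}

```text
time_s: 0.52
position: [0.2487, 0.4529, 0.2297]
tool_rot: [-0.353, -3.121, 0.005]
wrist_force: [1.3, 0.6, 0.5]
grip_width: 0.0257
```

Call:
{"fn": "servo_tool", "kwargs": {
  "increments": [
    {"jaw": 0,"dp": [-2.8,-3.0,0],"twist": 0},
    {"jaw": 0,"dp": [-5.6,-6.0,0],"twist": 0},
    {"jaw": 0,"dp": [-8.4,-9.0,0],"twist": 0},
    {"jaw": 0,"dp": [-11.2,-12.0,0],"twist": 0},
    {"jaw": 0,"dp": [-14,-15,0],"twist": 0}
  ]
}}

```text
time_s: 0.93
position: [0.352, 0.2731, 0.2299]
tool_rot: [-0.353, -3.121, 0.006]
wrist_force: [1.2, 1.3, -1.2]
grip_width: -0.0001
```

Call:
{"fn": "servo_tool", "kwargs": {
  "increments": [
    {"jaw": 0,"dp": [-2.8,-3.0,0],"twist": 0},
    {"jaw": 0,"dp": [-5.6,-6.0,0],"twist": 0},
    {"jaw": 0,"dp": [-8.4,-9.0,0],"twist": 0},
    {"jaw": 0,"dp": [-11.2,-12.0,0],"twist": 0},
    {"jaw": 0,"dp": [-14,-15,0],"twist": 0}
  ]
}}

```text
time_s: 1.35
position: [0.4551, 0.0935, 0.2303]
tool_rot: [-0.353, -3.121, 0.005]
wrist_force: [0.9, 1.5, 0.1]
grip_width: 0.0001
```

```bash
cat > go.py <<'E'
from h import *
import sys
from scipy.spatial.transform import Rotation as Ro
c=np.array([.592,-.1432]); th=1.325
S=np.array([[42,42],[42,-42],[-42,-42],[-42,42]])/1000
T=c+S@np.array([[np.cos(th),-np.sin(th)],[np.sin(th),np.cos(th)]]).T
s=sense(); R=Ro.from_rotvec(s["tool_rot"]).as_matrix()
print("t",s["time_s"],"pos",s["position"].round(4),"F",s["wrist_force"].round(2),"w",s["grip_width"],"tilt",R[:,2].round(4))
for i in range(4):
    d=np.array([*T[i],.18])-s["position"]; print(i+1,T[i].round(4),"dp cm to z.18:",(R.T@d*100).round(2))
E
python3 go.py
```

```text
t 1.35 pos [0.4551 0.0935 0.2303] F [0.94 1.49 0.09] w 6.953539100427623e-05 tilt [-0.0015 -0.003  -1.    ]
1 [ 0.5615 -0.0922] dp cm to z.18: [-14.53 -15.71   5.07]
2 [ 0.643  -0.1127] dp cm to z.18: [-22.92 -15.88   5.07]
3 [ 0.6225 -0.1942] dp cm to z.18: [-22.75 -24.28   5.09]
4 [ 0.541  -0.1737] dp cm to z.18: [-14.35 -24.11   5.1 ]
```

Call:
{"fn": "servo_tool", "kwargs": {
  "increments": [
    {"jaw": 0,"dp": [-2.8,-3.0,0],"twist": 0},
    {"jaw": 0,"dp": [-5.6,-6.0,0.5],"twist": 0},
    {"jaw": 0,"dp": [-8.4,-9.0,1.0],"twist": 0},
    {"jaw": 0,"dp": [-11.2,-12.0,1.5],"twist": 0},
    {"jaw": 0,"dp": [-13,-14,2],"twist": 0}
  ]
}}

```text
time_s: 1.77
position: [0.5515, -0.0767, 0.2106]
tool_rot: [0.359, 3.121, -0.009]
wrist_force: [0.2, -0.2, 0.2]
grip_width: -0.0001
```

```bash
python3 go.py
```

```text
t 1.7667 pos [ 0.5515 -0.0767  0.2106] F [ 0.19 -0.2   0.16] w -0.00012038615565414765 tilt [-2.0e-04 -5.5e-03 -1.0e+00]
1 [ 0.5615 -0.0922] dp cm to z.18: [-1.32 -1.27  3.07]
2 [ 0.643  -0.1127] dp cm to z.18: [-9.72 -1.41  3.08]
3 [ 0.6225 -0.1942] dp cm to z.18: [-9.58 -9.81  3.12]
4 [ 0.541  -0.1737] dp cm to z.18: [-1.18 -9.67  3.11]
```

Call:
{"fn": "servo_tool", "kwargs": {
  "increments": [
    {"jaw": 0,"dp": [-0.6,-0.6,0.7],"twist": 0},
    {"jaw": 0,"dp": [-1.0,-1.0,1.4],"twist": 0},
    {"jaw": 0,"dp": [-1.3,-1.25,2.2],"twist": 0},
    {"jaw": 0,"dp": [-1.3,-1.25,3.0],"twist": 0},
    {"jaw": 0,"dp": [-1.3,-1.25,3.0],"twist": 0}
  ]
}}

```text
time_s: 2.18
position: [0.5594, -0.0899, 0.1781]
tool_rot: [-0.355, -3.117, 0.008]
wrist_force: [-0.2, -0.2, -0.6]
grip_width: -0.0002
```

```bash
python3 go.py; cat > pic.py <<'E'
from h import *
import sys
for n,b,k in(("top",(330,165,90),6),("side",(320,200,110),5)):
    im=snapshot(n)[:,:,::-1]; x,y,w=b
    cv2.imwrite(f"pics/{n}_{sys.argv[1]}.png",cv2.resize(im[y:y+w,x:x+w],None,fx=k,fy=k,interpolation=cv2.INTER_NEAREST))
a=cv2.imread(f"pics/top_{sys.argv[1]}.png");b=cv2.imread(f"pics/side_{sys.argv[1]}.png")
o=np.hstack([cv2.resize(a,(400,400)),cv2.resize(b,(400,400))]);cv2.imwrite(f"pics/both_{sys.argv[1]}.png",o)
E
python3 pic.py p1a
```

```text
t 2.1833 pos [ 0.5594 -0.0899  0.1781] F [-0.21 -0.2  -0.56] w -0.00015210951762841663 tilt [-0.0051 -0.0043 -1.    ]
1 [ 0.5615 -0.0922] dp cm to z.18: [-0.25 -0.18 -0.19]
2 [ 0.643  -0.1127] dp cm to z.18: [-8.65 -0.34 -0.22]
3 [ 0.6225 -0.1942] dp cm to z.18: [-8.49 -8.74 -0.17]
4 [ 0.541  -0.1737] dp cm to z.18: [-0.09 -8.58 -0.14]
```

View pics/both_p1a.png

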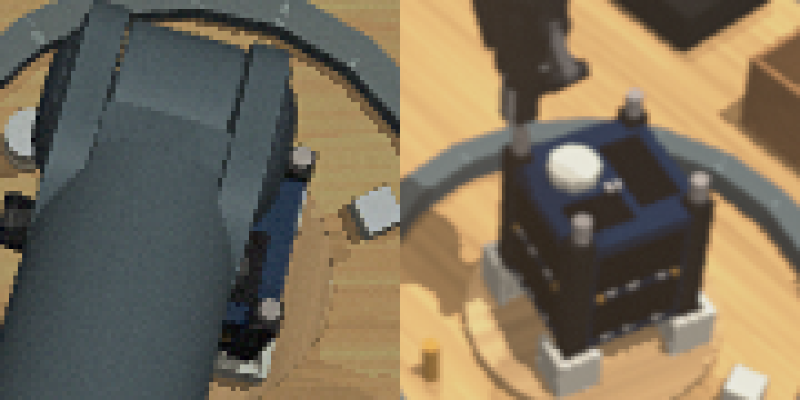

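Side view: the closed fingertip stands just above plunger 1 (right half, about 520,125). The arm hides it in the top view. I'll correct about 2 mm and press gradually.

Call:
{"fn": "servo_tool", "kwargs": {
  "increments": [
    {"jaw": 0,"dp": [-0.2,-0.18,0],"twist": 0},
    {"jaw": 0,"dp": [-0.25,-0.18,0.3],"twist": 0},
    {"jaw": 0,"dp": [-0.25,-0.18,0.6],"twist": 0},
    {"jaw": 0,"dp": [-0.25,-0.18,0.9],"twist": 0},
    {"jaw": 0,"dp": [-0.25,-0.18,0.9],"twist": 0}
  ]
}}

```text
time_s: 2.7
position: [0.5621, -0.0921, 0.1702]
tool_rot: [-0.354, -3.119, 0.007]
wrist_force: [-0.5, 0.3, -0.7]
grip_width: 0.0001
```

```bash
python3 go.py
```

```text
t 2.7 pos [ 0.5621 -0.0921  0.1702] F [-0.48  0.32 -0.72] w 0.00012781639386259133 tilt [-0.0033 -0.0042 -1.    ]
1 [ 0.5615 -0.0922] dp cm to z.18: [ 0.06 -0.03 -0.98]
2 [ 0.643  -0.1127] dp cm to z.18: [-8.34 -0.2  -0.99]
3 [ 0.6225 -0.1942] dp cm to z.18: [-8.18 -8.6  -0.95]
4 [ 0.541  -0.1737] dp cm to z.18: [ 0.22 -8.43 -0.93]
```

Press: about 8 mm more (to z ≈ 0.162), straight down.

Call:
{"fn": "servo_tool", "kwargs": {
  "increments": [
    {"jaw": 0,"dp": [0,0,0.2],"twist": 0},
    {"jaw": 0,"dp": [0,0,0.4],"twist": 0},
    {"jaw": 0,"dp": [0,0,0.6],"twist": 0},
    {"jaw": 0,"dp": [0,0,0.8],"twist": 0},
    {"jaw": 0,"dp": [0,0,0.8],"twist": 0}
  ]
}}

```text
time_s: 3.12
position: [0.5621, -0.0921, 0.162]
tool_rot: [-0.354, -3.119, 0.007]
wrist_force: [0.2, 0.4, 0.9]
grip_width: -0.0001
```

Call:
{"fn": "servo_tool", "kwargs": {
  "increments": [
    {"jaw": 0,"dp": [0,0,0.1],"twist": 0},
    {"jaw": 0,"dp": [0,0,0.2],"twist": 0},
    {"jaw": 0,"dp": [0,0,0.3],"twist": 0},
    {"jaw": 0,"dp": [0,0,0.35],"twist": 0},
    {"jaw": 0,"dp": [0,0,0.35],"twist": 0}
  ]
}}

```text
time_s: 3.53
position: [0.5621, -0.0921, 0.1588]
tool_rot: [-0.354, -3.119, 0.007]
wrist_force: [-1.5, 0.3, 5.3]
grip_width: 0.0
```

```bash
python3 go.py
```

```text
t 3.5333 pos [ 0.5621 -0.0921  0.1588] F [-1.5   0.33  5.25] w 6.483802541824234e-06 tilt [-0.0032 -0.004  -1.    ]
1 [ 0.5615 -0.0922] dp cm to z.18: [ 0.07 -0.04 -2.12]
2 [ 0.643  -0.1127] dp cm to z.18: [-8.33 -0.2  -2.14]
3 [ 0.6225 -0.1942] dp cm to z.18: [-8.17 -8.6  -2.1 ]
4 [ 0.541  -0.1737] dp cm to z.18: [ 0.23 -8.44 -2.09]
```

Call:
{"fn": "servo_tool", "kwargs": {
  "increments": [
    {"jaw": 0,"dp": [0,0,0.1],"twist": 0},
    {"jaw": 0,"dp": [0,0,0.2],"twist": 0},
    {"jaw": 0,"dp": [0,0,0.2],"twist": 0}
  ]
}}

```text
time_s: 3.78
position: [0.5622, -0.0921, 0.1571]
tool_rot: [-0.354, -3.119, 0.006]
wrist_force: [-2.8, 0.3, 5.1]
grip_width: -0.0001
```

```bash
python3 go.py
```

```text
t 3.7833 pos [ 0.5622 -0.0921  0.1571] F [-2.79  0.3   5.11] w -7.104082116958533e-05 tilt [-0.0033 -0.0037 -1.    ]
1 [ 0.5615 -0.0922] dp cm to z.18: [ 0.07 -0.04 -2.28]
2 [ 0.643  -0.1127] dp cm to z.18: [-8.33 -0.2  -2.3 ]
3 [ 0.6225 -0.1942] dp cm to z.18: [-8.17 -8.6  -2.27]
4 [ 0.541  -0.1737] dp cm to z.18: [ 0.23 -8.44 -2.25]
```

```bash
python3 pic.py p1b; python3 - <<'E'
from h import *
for i in range(6):
    s=sense(); print(s["time_s"],s["position"].round(4),s["wrist_force"].round(2),s["moment"].round(3)); snapshot("side")
E
```

```text
3.8833 [ 0.5622 -0.0921  0.1572] [-2.17  0.61  6.98] [0.214 0.556 0.048]
3.9333 [ 0.5621 -0.0921  0.1573] [-2.22  0.88  6.78] [0.17  0.496 0.08 ]
3.9833 [ 0.5621 -0.0921  0.1573] [-1.9   1.7   5.96] [0.109 0.538 0.024]
4.0333 [ 0.5622 -0.0921  0.1573] [-2.81  1.33  5.99] [ 0.191  0.555 -0.065]
4.0833 [ 0.5622 -0.0921  0.1573] [-2.64 -0.05  6.21] [ 0.12   0.525 -0.029]
4.1333 [ 0.5622 -0.092   0.1573] [-3.38  1.37  6.16] [0.136 0.523 0.004]
```

View pics/both_p1b.png

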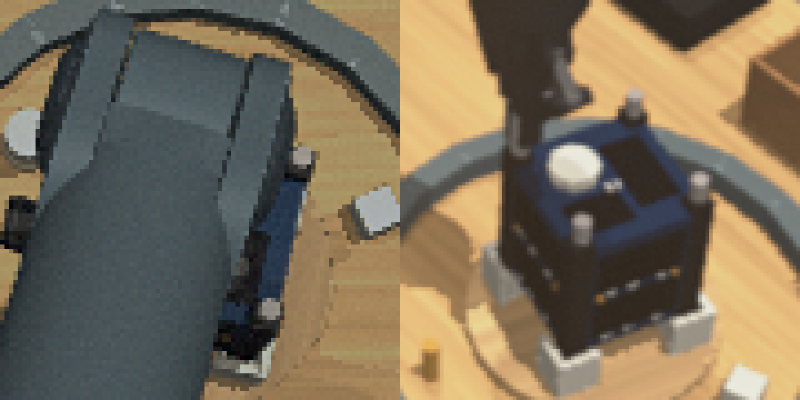

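Holding force is about 6.2 N at z ≈ 0.157. That is well above the 2.5 N friction and matches 1.7 mm into the cushioned stop, so plunger 1 is bottomed. Lifting and moving to plunger 2.

Call:
{"fn": "servo_tool", "kwargs": {
  "increments": [
    {"jaw": 0,"dp": [0,0,-0.5],"twist": 0},
    {"jaw": 0,"dp": [0,0,-1.5],"twist": 0},
    {"jaw": 0,"dp": [0,0,-2.7],"twist": 0},
    {"jaw": 0,"dp": [-2.0,0,-3.0],"twist": 0},
    {"jaw": 0,"dp": [-5.0,-0.1,-3.0],"twist": 0}
  ]
}}

```text
time_s: 4.6
position: [0.6105, -0.1037, 0.1893]
tool_rot: [-0.354, -3.12, 0.002]
wrist_force: [1.1, -0.2, 0.5]
grip_width: -0.0001
```

Call:
{"fn": "servo_tool", "kwargs": {
  "increments": [
    {"jaw": 0,"dp": [-1.8,0,0],"twist": 0},
    {"jaw": 0,"dp": [-2.8,-0.1,0.0],"twist": 0},
    {"jaw": 0,"dp": [-3.2,-0.1,0.4],"twist": 0},
    {"jaw": 0,"dp": [-3.2,-0.1,0.8],"twist": 0},
    {"jaw": 0,"dp": [-3.2,-0.1,0.8],"twist": 0}
  ]
}}

```text
time_s: 5.02
position: [0.6401, -0.1115, 0.18]
tool_rot: [-0.354, -3.117, 0.002]
wrist_force: [-0.5, 0.6, -0.3]
grip_width: 0.0001
```

```bash
python3 go.py; python3 pic.py p2a
```

```text
t 5.0167 pos [ 0.6401 -0.1115  0.18  ] F [-0.46  0.64 -0.32] w 0.00012654675212851873 tilt [-0.0049 -0.001  -1.    ]
1 [ 0.5615 -0.0922] dp cm to z.18: [8.09 0.12 0.04]
2 [ 0.643  -0.1127] dp cm to z.18: [-0.31 -0.05 -0.  ]
3 [ 0.6225 -0.1942] dp cm to z.18: [-0.14 -8.45  0.02]
4 [ 0.541  -0.1737] dp cm to z.18: [ 8.26 -8.28  0.05]
```

View pics/both_p2a.png

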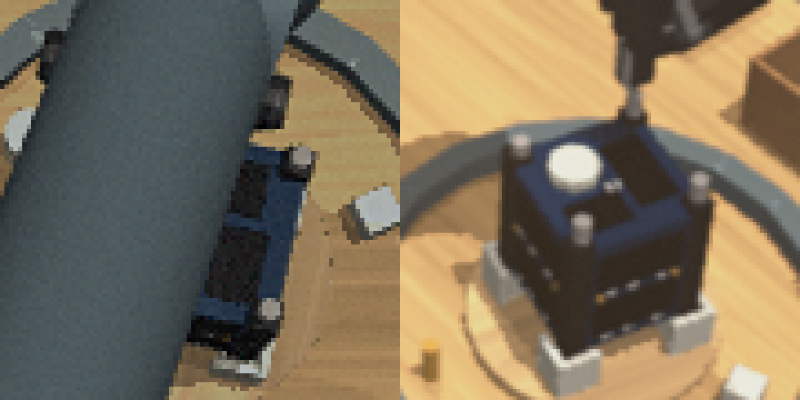

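Plunger 1 now stands visibly lower (side view, about 520,145) and the satellite hasn't moved. The fingertip is over plunger 2 (about 633,95).

Call:
{"fn": "servo_tool", "kwargs": {
  "increments": [
    {"jaw": 0,"dp": [-0.27,-0.05,0.1],"twist": 0},
    {"jaw": 0,"dp": [-0.27,-0.05,0.4],"twist": 0},
    {"jaw": 0,"dp": [-0.27,-0.05,0.7],"twist": 0},
    {"jaw": 0,"dp": [-0.27,-0.05,1.0],"twist": 0},
    {"jaw": 0,"dp": [-0.27,-0.05,1.0],"twist": 0}
  ]
}}

```text
time_s: 5.53
position: [0.6419, -0.1122, 0.1696]
tool_rot: [-0.353, -3.116, 0.002]
wrist_force: [0.3, 0.6, -0.5]
grip_width: 0.0001
```

Call:
{"fn": "servo_tool", "kwargs": {
  "increments": [
    {"jaw": 0,"dp": [0,0,0.2],"twist": 0},
    {"jaw": 0,"dp": [0,0,0.4],"twist": 0},
    {"jaw": 0,"dp": [0,0,0.6],"twist": 0},
    {"jaw": 0,"dp": [0,0,0.8],"twist": 0},
    {"jaw": 0,"dp": [0,0,0.8],"twist": 0}
  ]
}}

```text
time_s: 5.95
position: [0.6419, -0.1123, 0.1615]
tool_rot: [-0.354, -3.116, 0.002]
wrist_force: [0.3, -0.3, 0.3]
grip_width: -0.0001
```

Call:
{"fn": "servo_tool", "kwargs": {
  "increments": [
    {"jaw": 0,"dp": [0,0,0.1],"twist": 0},
    {"jaw": 0,"dp": [0,0,0.2],"twist": 0},
    {"jaw": 0,"dp": [0,0,0.3],"twist": 0},
    {"jaw": 0,"dp": [0,0,0.3],"twist": 0},
    {"jaw": 0,"dp": [0,0,0.3],"twist": 0}
  ]
}}

```text
time_s: 6.37
position: [0.642, -0.1123, 0.1589]
tool_rot: [-0.354, -3.116, 0.001]
wrist_force: [-1.8, 0.3, 4.7]
grip_width: 0.0004
```

```bash
python3 go.py
```

```text
t 6.3667 pos [ 0.642  -0.1123  0.1589] F [-1.83  0.28  4.72] w 0.000373919813558195 tilt [-5.2e-03 -3.0e-04 -1.0e+00]
1 [ 0.5615 -0.0922] dp cm to z.18: [ 8.31  0.15 -2.07]
2 [ 0.643  -0.1127] dp cm to z.18: [-0.09 -0.02 -2.11]
3 [ 0.6225 -0.1942] dp cm to z.18: [ 0.08 -8.41 -2.1 ]
4 [ 0.541  -0.1737] dp cm to z.18: [ 8.47 -8.25 -2.06]
```

Call:
{"fn": "servo_tool", "kwargs": {
  "increments": [
    {"jaw": 0,"dp": [0,0,0.1],"twist": 0},
    {"jaw": 0,"dp": [0,0,0.2],"twist": 0},
    {"jaw": 0,"dp": [0,0,0.2],"twist": 0},
    {"jaw": 0,"dp": [0,0,0.2],"twist": 0}
  ]
}}

```text
time_s: 6.7
position: [0.642, -0.1123, 0.1574]
tool_rot: [-0.354, -3.116, 0.001]
wrist_force: [-2.4, 0.3, 6.4]
grip_width: -0.0
```

```bash
cat > f.py <<'E'
from h import *
F=[]
for i in range(4):
    s=sense(); F.append(s["wrist_force"]); snapshot("side")
print(s["time_s"],s["position"].round(4),np.mean(F,0).round(2))
E
python3 f.py
```

```text
6.85 [ 0.642  -0.1123  0.1575] [-2.31  0.59  6.42]
```

Plunger 2 holds at 6.4 N at z 0.1575, the same signature. On to plunger 3.

Call:
{"fn": "servo_tool", "kwargs": {
  "increments": [
    {"jaw": 0,"dp": [0,0,-0.5],"twist": 0},
    {"jaw": 0,"dp": [0,0,-1.5],"twist": 0},
    {"jaw": 0,"dp": [0,0,-2.7],"twist": 0},
    {"jaw": 0,"dp": [0,-2.0,-3.0],"twist": 0},
    {"jaw": 0,"dp": [0.1,-5.0,-3.0],"twist": 0}
  ]
}}

```text
time_s: 7.32
position: [0.6333, -0.156, 0.1893]
tool_rot: [-0.34, -3.122, -0.004]
wrist_force: [1.5, 0.0, -0.9]
grip_width: 0.0
```

Call:
{"fn": "servo_tool", "kwargs": {
  "increments": [
    {"jaw": 0,"dp": [0,-1.8,0],"twist": 0},
    {"jaw": 0,"dp": [0,-2.8,0.0],"twist": 0},
    {"jaw": 0,"dp": [0,-3.3,0.4],"twist": 0},
    {"jaw": 0,"dp": [0,-3.3,0.8],"twist": 0},
    {"jaw": 0,"dp": [0,-3.3,0.8],"twist": 0}
  ]
}}

```text
time_s: 7.73
position: [0.6257, -0.1865, 0.1797]
tool_rot: [-0.339, -3.12, -0.006]
wrist_force: [0.1, 0.6, -0.9]
grip_width: 0.0001
```

```bash
python3 go.py; python3 pic.py p3a
```

```text
t 7.7333 pos [ 0.6257 -0.1865  0.1797] F [ 0.07  0.58 -0.94] w 0.0001475889119049177 tilt [-0.0031  0.0042 -1.    ]
1 [ 0.5615 -0.0922] dp cm to z.18: [8.29 7.83 0.03]
2 [ 0.643  -0.1127] dp cm to z.18: [-0.1   7.58 -0.  ]
3 [ 0.6225 -0.1942] dp cm to z.18: [ 0.15 -0.81 -0.03]
4 [ 0.541  -0.1737] dp cm to z.18: [ 8.54 -0.57  0.  ]
```

View pics/both_p3a.png

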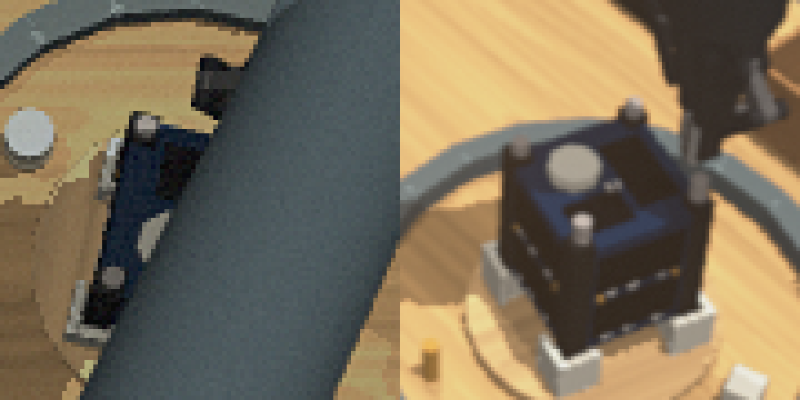

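Fingertip is 8 mm short in tool y; the side view shows it at about (692,160), just left of plunger 3. Plungers 1 and 2 are down. I'll correct sideways first, then press.

Call:
{"fn": "servo_tool", "kwargs": {
  "increments": [
    {"jaw": 0,"dp": [0.12,-0.4,0],"twist": 0},
    {"jaw": 0,"dp": [0.12,-0.8,0],"twist": 0},
    {"jaw": 0,"dp": [0.12,-0.8,0.3],"twist": 0},
    {"jaw": 0,"dp": [0.12,-0.8,0.7],"twist": 0},
    {"jaw": 0,"dp": [0.12,-0.8,0.7],"twist": 0}
  ]
}}

```text
time_s: 8.25
position: [0.6229, -0.193, 0.1722]
tool_rot: [-0.336, -3.119, -0.006]
wrist_force: [-1.0, -0.2, 0.3]
grip_width: 0.0003
```

```bash
python3 go.py
```

```text
t 8.25 pos [ 0.6229 -0.193   0.1722] F [-1.01 -0.21  0.3 ] w 0.00028522135121422377 tilt [-0.0039  0.0046 -1.    ]
1 [ 0.5615 -0.0922] dp cm to z.18: [ 8.15  8.54 -0.71]
2 [ 0.643  -0.1127] dp cm to z.18: [-0.25  8.28 -0.75]
3 [ 0.6225 -0.1942] dp cm to z.18: [ 0.01 -0.11 -0.78]
4 [ 0.541  -0.1737] dp cm to z.18: [ 8.41  0.15 -0.74]
```

Call:
{"fn": "servo_tool", "kwargs": {
  "increments": [
    {"jaw": 0,"dp": [0,-0.1,0.2],"twist": 0},
    {"jaw": 0,"dp": [0,-0.1,0.4],"twist": 0},
    {"jaw": 0,"dp": [0,-0.1,0.6],"twist": 0},
    {"jaw": 0,"dp": [0,-0.1,0.8],"twist": 0},
    {"jaw": 0,"dp": [0,-0.1,1.0],"twist": 0}
  ]
}}

```text
time_s: 8.67
position: [0.6225, -0.1941, 0.1624]
tool_rot: [-0.336, -3.119, -0.007]
wrist_force: [-0.2, 0.3, 2.5]
grip_width: -0.0002
```

Call:
{"fn": "servo_tool", "kwargs": {
  "increments": [
    {"jaw": 0,"dp": [0,0,0.1],"twist": 0},
    {"jaw": 0,"dp": [0,0,0.2],"twist": 0},
    {"jaw": 0,"dp": [0,0,0.3],"twist": 0},
    {"jaw": 0,"dp": [0,0,0.35],"twist": 0},
    {"jaw": 0,"dp": [0,0,0.35],"twist": 0}
  ]
}}

```text
time_s: 9.08
position: [0.6225, -0.1941, 0.1591]
tool_rot: [-0.336, -3.119, -0.007]
wrist_force: [-1.6, 0.3, 4.7]
grip_width: 0.0002
```

```bash
python3 go.py
```

```text
t 9.0833 pos [ 0.6225 -0.1941  0.1591] F [-1.63  0.32  4.69] w 0.00016141512986025402 tilt [-0.0039  0.0048 -1.    ]
1 [ 0.5615 -0.0922] dp cm to z.18: [ 8.15  8.66 -2.02]
2 [ 0.643  -0.1127] dp cm to z.18: [-0.25  8.4  -2.06]
3 [ 0.6225 -0.1942] dp cm to z.18: [ 0.01  0.   -2.09]
4 [ 0.541  -0.1737] dp cm to z.18: [ 8.41  0.26 -2.05]
```

Call:
{"fn": "servo_tool", "kwargs": {
  "increments": [
    {"jaw": 0,"dp": [0,0,0.1],"twist": 0},
    {"jaw": 0,"dp": [0,0,0.2],"twist": 0},
    {"jaw": 0,"dp": [0,0,0.22],"twist": 0},
    {"jaw": 0,"dp": [0,0,0.22],"twist": 0}
  ]
}}

```text
time_s: 9.42
position: [0.6225, -0.1941, 0.1575]
tool_rot: [-0.336, -3.119, -0.007]
wrist_force: [-3.3, 1.1, 6.2]
grip_width: -0.0001
```

```bash
python3 f.py
```

```text
9.5667 [ 0.6225 -0.1941  0.1575] [-2.94  0.96  5.92]
```

Plunger 3 is bottomed (5.9 N at z 0.1575). On to plunger 4.

Call:
{"fn": "servo_tool", "kwargs": {
  "increments": [
    {"jaw": 0,"dp": [0,0,-0.5],"twist": 0},
    {"jaw": 0,"dp": [0,0,-1.5],"twist": 0},
    {"jaw": 0,"dp": [0,0,-2.7],"twist": 0},
    {"jaw": 0,"dp": [2.0,0.1,-3.0],"twist": 0},
    {"jaw": 0,"dp": [5.0,0.2,-3.0],"twist": 0}
  ]
}}

```text
time_s: 10.03
position: [0.5777, -0.1824, 0.1903]
tool_rot: [0.334, 3.121, 0.004]
wrist_force: [0.7, -0.4, -0.4]
grip_width: -0.0
```

Call:
{"fn": "servo_tool", "kwargs": {
  "increments": [
    {"jaw": 0,"dp": [1.8,0,0],"twist": 0},
    {"jaw": 0,"dp": [3.0,0.1,0.0],"twist": 0},
    {"jaw": 0,"dp": [3.6,0.1,0.4],"twist": 0},
    {"jaw": 0,"dp": [3.6,0.1,0.8],"twist": 0},
    {"jaw": 0,"dp": [3.6,0.1,0.8],"twist": 0}
  ]
}}

```text
time_s: 10.45
position: [0.5427, -0.1734, 0.1818]
tool_rot: [0.334, 3.122, 0.004]
wrist_force: [0.1, 1.4, -0.2]
grip_width: -0.0
```

```bash
python3 go.py; python3 pic.py p4a
```

```text
t 10.45 pos [ 0.5427 -0.1734  0.1818] F [ 0.13  1.4  -0.23] w -3.6514349325269154e-05 tilt [ 0.0024  0.0023 -1.    ]
1 [ 0.5615 -0.0922] dp cm to z.18: [-0.11  8.33  0.2 ]
2 [ 0.643  -0.1127] dp cm to z.18: [-8.51  8.05  0.22]
3 [ 0.6225 -0.1942] dp cm to z.18: [-8.24 -0.34  0.19]
4 [ 0.541  -0.1737] dp cm to z.18: [ 0.16 -0.07  0.18]
```

View pics/both_p4a.png

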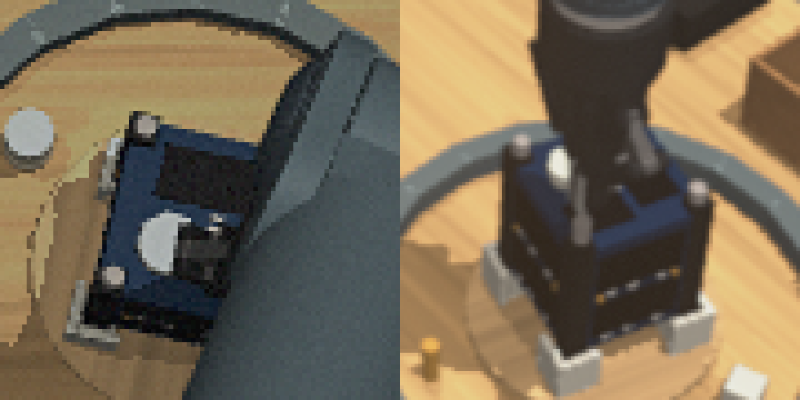

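The tip is over plunger 4 (side view, about 580,225). The finger linkage overlaps the cap only in the top view and sits well above it.

Call:
{"fn": "servo_tool", "kwargs": {
  "increments": [
    {"jaw": 0,"dp": [0.12,-0.06,0.1],"twist": 0},
    {"jaw": 0,"dp": [0.12,-0.06,0.4],"twist": 0},
    {"jaw": 0,"dp": [0.12,-0.06,0.7],"twist": 0},
    {"jaw": 0,"dp": [0.12,-0.06,1.0],"twist": 0},
    {"jaw": 0,"dp": [0.12,-0.06,1.0],"twist": 0}
  ]
}}

```text
time_s: 10.97
position: [0.5418, -0.1739, 0.1712]
tool_rot: [0.334, 3.123, 0.002]
wrist_force: [0.4, 0.3, 0.1]
grip_width: -0.0
```

Call:
{"fn": "servo_tool", "kwargs": {
  "increments": [
    {"jaw": 0,"dp": [0,0,0.2],"twist": 0},
    {"jaw": 0,"dp": [0,0,0.4],"twist": 0},
    {"jaw": 0,"dp": [0,0,0.6],"twist": 0},
    {"jaw": 0,"dp": [0,0,0.8],"twist": 0},
    {"jaw": 0,"dp": [0,0,0.9],"twist": 0}
  ]
}}

```text
time_s: 11.38
position: [0.5417, -0.1739, 0.1622]
tool_rot: [0.334, 3.123, 0.003]
wrist_force: [-0.6, 0.1, 2.8]
grip_width: 0.0003
```

Call:
{"fn": "servo_tool", "kwargs": {
  "increments": [
    {"jaw": 0,"dp": [0,0,0.1],"twist": 0},
    {"jaw": 0,"dp": [0,0,0.2],"twist": 0},
    {"jaw": 0,"dp": [0,0,0.25],"twist": 0},
    {"jaw": 0,"dp": [0,0,0.25],"twist": 0},
    {"jaw": 0,"dp": [0,0,0.25],"twist": 0}
  ]
}}

```text
time_s: 11.8
position: [0.5417, -0.1739, 0.1596]
tool_rot: [0.334, 3.123, 0.003]
wrist_force: [0.4, 0.6, 2.0]
grip_width: -0.0002
```

```bash
python3 go.py
```

```text
t 11.8 pos [ 0.5417 -0.1739  0.1596] F [0.35 0.56 2.03] w -0.00020209462698715473 tilt [ 0.0011  0.0015 -1.    ]
1 [ 0.5615 -0.0922] dp cm to z.18: [-0.2   8.41 -2.03]
2 [ 0.643  -0.1127] dp cm to z.18: [-8.6   8.13 -2.02]
3 [ 0.6225 -0.1942] dp cm to z.18: [-8.32 -0.26 -2.03]
4 [ 0.541  -0.1737] dp cm to z.18: [ 0.07  0.01 -2.04]
```

Call:
{"fn": "servo_tool", "kwargs": {
  "increments": [
    {"jaw": 0,"dp": [0,0,0.1],"twist": 0},
    {"jaw": 0,"dp": [0,0,0.2],"twist": 0},
    {"jaw": 0,"dp": [0,0,0.25],"twist": 0},
    {"jaw": 0,"dp": [0,0,0.25],"twist": 0}
  ]
}}

```text
time_s: 12.13
position: [0.5418, -0.174, 0.1575]
tool_rot: [0.334, 3.123, 0.003]
wrist_force: [-1.4, 1.3, 7.0]
grip_width: 0.0001
```

```bash
python3 f.py
```

```text
12.2833 [ 0.5418 -0.174   0.1576] [-2.08  1.2   6.37]
```

Plunger 4 is bottomed (6.4 N). Retreating up and clear to the robot's left for a look.

Call:
{"fn": "servo_tool", "kwargs": {
  "increments": [
    {"jaw": 0,"dp": [0,0,-0.5],"twist": 0},
    {"jaw": 0,"dp": [0,0,-1.5],"twist": 0},
    {"jaw": 0,"dp": [0,0,-3],"twist": 0},
    {"jaw": 0,"dp": [0,0,-6],"twist": 0},
    {"jaw": 0,"dp": [0,0,-9],"twist": 0}
  ]
}}

```text
time_s: 12.75
position: [0.5406, -0.1739, 0.2477]
tool_rot: [-0.334, -3.122, -0.003]
wrist_force: [0.9, -0.8, 0.6]
grip_width: 0.0001
```

Call:
{"fn": "servo_tool", "kwargs": {
  "increments": [
    {"jaw": 0,"dp": [0.5,4,0],"twist": 0},
    {"jaw": 0,"dp": [1,8,0],"twist": 0},
    {"jaw": 0,"dp": [1.5,12,0],"twist": 0},
    {"jaw": 0,"dp": [2,16,0],"twist": 0},
    {"jaw": 0,"dp": [2.5,20,0],"twist": 0}
  ]
}}

```text
time_s: 13.17
position: [0.5585, 0.0287, 0.2488]
tool_rot: [-0.335, -3.123, -0.004]
wrist_force: [-0.3, -0.3, 0.1]
grip_width: 0.0001
```

Call:
{"fn": "servo_tool", "kwargs": {
  "increments": [
    {"jaw": 0,"dp": [0,4,0],"twist": 0},
    {"jaw": 0,"dp": [0,8,0],"twist": 0},
    {"jaw": 0,"dp": [0,12,0],"twist": 0},
    {"jaw": 0,"dp": [0,15,0],"twist": 0},
    {"jaw": 0,"dp": [0,15,0],"twist": 0}
  ]
}}

```text
time_s: 13.58
position: [0.5899, 0.1868, 0.2489]
tool_rot: [-0.314, -3.125, -0.011]
wrist_force: [-0.1, 1.2, -0.7]
grip_width: -0.0002
```

```bash
python3 go.py; python3 pic.py end; python3 - <<'E'
from h import *
cv2.imwrite("pics/top_full.png",snapshot("top")[:,:,::-1])
cv2.imwrite("pics/side_full.png",snapshot("side")[:,:,::-1])
E
```

```text
t 13.5833 pos [0.5899 0.1868 0.2489] F [-0.09  1.22 -0.74] w -0.00017641372634516768 tilt [ 3.0e-04  7.3e-03 -1.0e+00]
1 [ 0.5615 -0.0922] dp cm to z.18: [ -2.77 -27.96   6.68]
2 [ 0.643  -0.1127] dp cm to z.18: [-11.16 -28.35   6.67]
3 [ 0.6225 -0.1942] dp cm to z.18: [-10.78 -36.74   6.61]
4 [ 0.541  -0.1737] dp cm to z.18: [ -2.38 -36.35   6.62]
```

View pics/both_end.png

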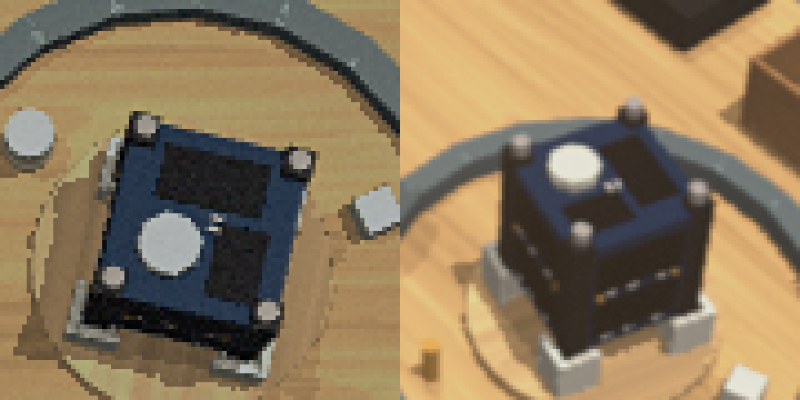

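View pics/top_full.png

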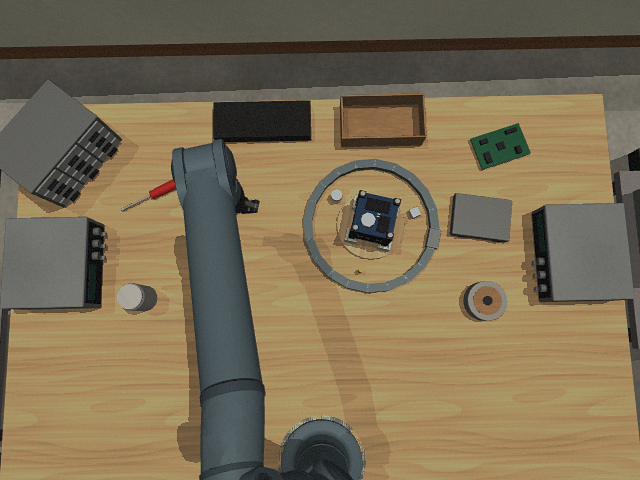

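All four plungers stand equally low, the cap is on and the bystanders look untouched. A quick numeric before/after check.

```bash
python3 - <<'E'
from h import *
pts={"top":[(355,226),(363,192),(398,200),(390,234)],"side":[(353,236),(384,226),(402,249),(370,260)]}
box={"top":(358,207,20),"side":(358,236,22)}
T=[(.5615,-.0922),(.643,-.1127),(.6225,-.1942),(.541,-.1737)]
for n in pts:
    c=get_calibration(n); print(n,"expected shift px for 8mm:",[(proj(c,[*t,.159])-proj(c,[*t,.167])).round(1).tolist() for t in T])
    A=cv2.imread(f"pics/{n}0.png");B=cv2.imread(f"pics/{n}_full.png")
    x,y,w=box[n]
    for im in(A,B):
        h=cv2.cvtColor(im,cv2.COLOR_BGR2HSV)[y:y+w,x:x+w].astype(int); m=(h[...,2]>150)&(h[...,1]<60); M=cv2.connectedComponentsWithStats(m.astype(np.uint8)); k=1+M[2][1:,4].argmax(); print(" cap",M[3][k].round(2),M[2][k,4])
    g=lambda im:cv2.cvtColor(im,cv2.COLOR_BGR2GRAY)
    for p in pts[n]:
        t=g(A)[p[1]-3:p[1]+3,p[0]-4:p[0]+5]; r=cv2.matchTemplate(g(B)[p[1]-9:p[1]+13,p[0]-10:p[0]+11],t,cv2.TM_CCOEFF_NORMED)
        _,v,_,l=cv2.minMaxLoc(r); print(" plunger shift",l[0]-6,l[1]-6,round(v,2))
E
```

```text
top expected shift px for 8mm: [[-0.2, 0.6], [-0.3, 0.8], [-0.5, 0.7], [-0.4, 0.5]]
 cap [ 9.82 12.13] 139
 cap [ 9.83 12.15] 145
 plunger shift 0 0 0.9
 plunger shift 0 0 0.87
 plunger shift 0 0 0.78
 plunger shift 0 0 0.86
side expected shift px for 8mm: [[-0.1, 2.4], [-0.3, 2.4], [-0.4, 2.4], [-0.2, 2.3]]
 cap [9.52 8.92] 129
 cap [9.53 8.94] 132
 plunger shift 0 3 0.72
 plunger shift -2 2 0.83
 plunger shift -1 2 0.88
 plunger shift 0 2 0.97
```

The cap and satellite haven't moved (under 0.03 px). The plungers dropped 2–3 px in the side view, where 2.4 px is expected for 8 mm. Handing in.

```bash
python3 -c "
from bench import *
print(job_done())"
```

```text
the job is handed in; nothing more can be done
None
```

I pressed all four plungers down with closed fingertips, one at a time. I started at the corner beside the lens cap and went clockwise (1, 2, 3, 4). I handed the job in at about 14 s on the robot's clock, with the arm well clear.

- **Bottomed:** each plunger was held at about 6 N with the fingertip at z ≈ 0.1575 m. That is about 1.5 mm into the cushioned stop.
- **Stayed down:** in the side view the tops dropped 2–3 px, where 2.4 px is expected for the full 8 mm. The pictures are coarse, so they alone only fix this to about 2 mm. In the top view the plungers should have shifted by less than a pixel, so that check tells nothing either way.
- **Nothing shifted:** the lens cap is on, and its position changed by 0.02 px at most in both views, so the satellite hasn't moved. The other things on the bench look untouched, though the arm hid one end of the screwdriver in the last top picture.
- **Sideways force:** I measured 2–3 N sideways at the tip while each plunger was held down. It vanished on lifting.

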